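Punch the drill spot on a plinth's bracket blank

ROBOT

A 7-joint arm with a two-finger parallel gripper is mounted at the origin on the work surface. World frame = base frame: x ahead of the robot, y to its left, z up, the work surface at z = 0. Lengths are in mm, angles in rad, forces in N, time in s.
With the tool pointing down it reaches from about 425 to 800 mm from the base axis. Payload 8.3 kg.
Tool frame: the origin (TCP) lies on the centre line of the jaws, within the pads' length; the fingertips stand 25 mm ahead of it and the grasp point (between the pads) lies 6 mm ahead of it; z points along the fingers, y is the line along which they close (so a half turn about z gives the same grasp; the last joint's range is limited). The gripper opens to 85 mm and grips with 20 to 120 N. Pads are 22 mm wide; open, the fingers measure 114 mm over their backs; the gripper's body (76 mm by 85 mm) begins 54 mm behind the grasp point. The pads swing forward as they close: fully open they stand 13 mm farther back than shut.
Start: joints at [-1.209, 0.383, 0.016, 1.37, -0.006, 1.388, -0.046], TCP at [257.536, 569.456, 256.279] pointing down, gripper open.
Joint ranges: [-2.95, 2.95], [-0.25, 2.06], [-1.52, 1.56], [0.18, 2.33], [-1.44, 4.58], [0.02, 2.06], [-3.01, 3.01]. Speed limits (rad/s): [2.39, 2.39, 3.01, 3.01, 3.14, 3.14, 3.14].

INTERFACE

Orientations are given as a unit quaternion [w, x, y, z].
In Python, from rig import manip gives the robot as it stands. The module is installed in compiled form; this text tells all that it offers.
- The arm moves only by the shell command python3 -m pendant 'ROWS' [OPENING] [FORCE]. ROWS is rows parted by semicolons, their numbers by spaces, 1 to 12 of them, each of 6 numbers: dx, dy, dz in mm, then a rotation vector rx, ry, rz in rad; each row is the pose to reach, as a shift and turn from the pose commanded when the command began, along the tool's axes at that moment; what a row does not reach only later rows make up. A row lasts 1/12 s, in which the tool goes at most 41.7 mm and 0.125 rad, less where a joint would pass 70% of its speed; a pose out of reach is approached as far as the arm can. OPENING is the finger opening in mm, set as the command begins (- or left out keeps the last). The fingers move at their own pace and stop on an object; FORCE is the grip in N (left out, the last holds). Time passes only in rows, so rows that do not move let the fingers close. It prints the time, the measured TCP pose, the force, the opening and the grip force at its end.
- manip.get_obs(): the state, without advancing time (a new reading comes with each control period).
- manip.snapshot(name): name is "scene" or "side" or "wrist"; returns (picture, depth): 384x512x3 uint8, blue, green, red; 384x512 float32, mm along the optical axis (not along the pixel's ray), 0 where there is no reading.
- manip.get_calibration(name): a dict with "mtx" (3x3 intrinsics, pixels), "R" (3x3) and "t" (3): a world point X has camera coordinates R X + t. Camera axes: x right, y down, z forward; pixel columns grow to the right and rows downward; lengths in mm; the calibration is good to about 2 mm. A picture is of the moment at which its call begins: read the wrist's pose just before it. get_calibration takes no time and is no camera call; for the wrist camera it gives the pose at the moment of the call.
- manip.sign_off(): hands the job in; it is judged then, once.
The state is a dict: "t": time; "q": joint angles; "qd": joint speeds; "tau": joint torques, N m; "ee_pos": TCP position; "tool_rot": TCP orientation; "wrist_force": force on the tool from outside, world axes, zero at the start; "torque": the same for the moment, N m; "opening": finger opening in mm; "finger_force": force on a finger pad.
Only numpy, scipy, OpenCV 4.12 (cv2) and the standard library are available. Lean on these libraries where they do the work, as an engineer would, in place of code of your own. Each camera call takes 0.05 s, during which the arm holds its last target. There are 200 camera calls.

TASK

Take the automatic centre punch out of the tool rack, stand its point on the red dot of the steel bracket blank and press straight down until its hidden spring snaps, stopping there instead of forcing it against its stop. Do not fire the punch anywhere else. Then put it back upright in the rack hole it came from and let go, leaving the plinth and everything else where it was.

Things in the scene. Friction and masses are not known exactly. Their poses are not given: they have to be found in the camera images.
- punch: Automatic centre punch, 0.25 kg, hanging upright by its shoulder in one of the rack's holes. Origin on its axis at the shoulder's underside (level with the rack's top at the start), +z up. Upwards: brass shoulder 28 mm wide, 6 mm thick; dark steel grip, 20 x 20 mm square, z 6 to 66 mm, flats facing its own x and y; brass cap 24 mm wide, 66 to 82 mm. Below: steel nose 14 mm wide, to z -40 mm.
- punch_nose (a point): Point on the punch's axis at the lower end of its nose, 40 mm below the punch's origin (the nose tapers to 9 mm there). From it a slim spring-loaded point sticks out a further 8 to 28 mm (a screw setting, different each time and not reported), so the point's end lies 48 to 68 mm below the punch's origin.
- punch_hammer (a joint): Hidden hammer in the punch (m): 0 cocked, 0.0022 snapped; it cocks itself when the punch is lifted. Pressed on the blank, the point resists with 1.5 N, rising about 1.6 N per mm of press to 8 to 10 N after 4 to 5 mm; there the hammer snaps and the force drops by about 2.5 N. About 3 mm of further pressing brings it to a hard stop, where force climbs fast: the blank must not get over 16 N.
- blank: The work: a loose dark walnut plinth 140 x 100 x 40 mm (x, y, z) with a steel bracket blank 100 x 60 x 5 mm fixed on its top, 0.7 kg. Origin at the centre of the underside; top of the steel 45 mm above it.
- dot (a point): Centre of the red dot (8 mm diameter, on a white painted 30 mm square) on top of the steel bracket blank: the drill spot. It lies 20 mm along +x and 8 mm along -y from the middle of the steel. Height 45.5 mm above the bench
- rack: Fixed brown wooden block 90 x 210 x 85 mm (x, y, z), origin at the centre of its underside, with three through holes of 20 mm diameter in a row along its own y, at -70, 0 and +70 mm. They hold the punch and two gouges in any order. The punch's flats stand parallel to the rack's sides (within 3 degrees); the gripper has room if it closes across the row, along the rack's x.
- gouge_a: Bystander: gouge with a pale wooden handle, upright in the rack; origin at the underside of its shoulder, level with the rack's top; handle 25 mm diameter, up to 85 mm above the rack
- gouge_b: Bystander: gouge with a dark wooden handle, upright in the rack; shape and origin as gouge_a
- spare_plinth: Bystander: pale wooden plinth of the same size as the work, with a brass plate that has four black holes; origin at the centre of the underside
- chisel_a: Bystander: chisel lying on the bench, 230 mm long, pale handle, 24 mm high; origin under its middle, x along it
- chisel_b: Bystander: as chisel_a, brown handle
- mallet: Bystander: round carver's mallet standing on its head, 72 mm diameter, 205 mm high; origin at the centre of its underside
- figure: Bystander: small carved pale wooden figure, 76 mm diameter, 115 mm high; origin at the centre of its underside
- wax_jar: Bystander: amber glass jar, 70 mm diameter, 70 mm high; origin at the centre of its underside
Not all that is in view belongs to the job. What is shaped like the blank but blue or purple is not meant.

How it is judged (in metres and radians):
On the way, in this order (a step that is already met when the one before it is completed fails the run):
1. the punch is lifted out of the rack, nose above the rack's top (height (world z) of punch_nose above 0.09 m), for 0.1 s.
2. upright within 6 degrees and within 4 mm of the dot's centre, the punch is pressed on the blank until it snaps (hammer over 1.6 mm) (value of joint punch_hammer above 0.0016 m and horizontal distance between punch_nose and dot below 0.004 m and angle between punch's own z axis and vertical below 0.105 rad and contact force between punch and blank above 1 N), for 0.04 s.
At the end, for the whole second after the job is handed in: The punch hangs upright (within 7 degrees), still, with its hammer cocked again, back in the hole it came from (within 8 mm of its start), and the blank is within 10 mm of where it stood (distance of punch from where it was at the start of the episode below 0.008 m and angle between punch's own z axis and vertical below 0.12 rad and linear speed of punch below 0.02 m/s and value of joint punch_hammer below 0.0008 m and distance of blank from where it was at the start of the episode below 0.01 m); the robot touches nothing.
It fails at once if more than 16 N between punch and blank (contact force between punch and blank above 16 N).
It fails at once if the punch is snapped anywhere but on the dot (more than 6 mm off) (value of joint punch_hammer above 0.0016 m and horizontal distance between punch_nose and dot above 0.006 m).
It fails at once if the blank is shoved more than 10 mm (distance of blank from where it was at the start of the episode above 0.01 m).
It fails at once if a bystander is moved more than 20 mm (distance of any of spare_plinth, gouge_a, gouge_b, chisel_a, chisel_b, mallet, figure, wax_jar from where it was at the start of the episode above 0.02 m).
It also fails if it takes over 67 s, if anything falls off the work surface, if the arm or the gripper's body presses on something with over 40 N, if the wrist force passes 120 N, or if a joint passes its speed limit or range.

## Working session

There is one attempt and no reset: what is moved stays moved. The work goes in short steps, Python scripts to look and compute and a shell command to move; the robot and the scene stay as the last step left them, time stands still between calls to the robot, and variables do not carry over. Pictures are saved under pics/ and viewed, at most 13 in all, crops included, and the job is handed in when it is done.

```bash
mkdir -p pics; cat > h.py <<'E'
import numpy as np, cv2
from rig import manip
from scipy.spatial.transform import Rotation as R
def snap(n,fn=None):
    c=manip.get_calibration(n); p,d=manip.snapshot(n)
    if fn: cv2.imwrite('pics/'+fn+'.png',p); np.savez('pics/'+fn+'.npz',p=p,d=d,**{k:np.array(c[k]) for k in('mtx','R','t')})
    return p,d,c
def load(fn):
    z=np.load('pics/'+fn+'.npz'); return z['p'],z['d'],z
def ray(c,u,v):
    r=np.array(c['R']).T@np.linalg.inv(c['mtx'])@np.array([u,v,1.]); o=-np.array(c['R']).T@np.array(c['t']); return o,r
def onz(c,u,v,z):
    o,r=ray(c,u,v); return o+r*(z-o[2])/r[2]
def at(c,u,v,d):
    o,r=ray(c,u,v); return o+r*d
def obs():
    o=manip.get_obs(); q=np.array(o['tool_rot']); return o,np.array(o['ee_pos']),R.from_quat(q[[1,2,3,0]]).as_matrix()
E
python3 - <<'E'
from h import *
np.set_printoptions(precision=2,suppress=True)
o,p,M=obs(); print(p,M,o['t'],o['opening'],o['wrist_force'])
for n in('scene','side','wrist'):
    _,d,c=snap(n,n+'1'); print(n,ray(c,256,192),c['mtx'][0])
E
```

```text
[257.38 569.05 255.27] [[-0.91  0.41 -0.  ]
 [ 0.41  0.91 -0.  ]
 [-0.   -0.   -1.  ]] 0.0 85.40087316748081 [-0.54  0.11 -0.65]
scene (array([967.35, 360.37, 990.29]), array([-0.39, -0.34, -0.85])) [351.25   0.   257.4 ]
side (array([ 252.14, -784.24,  953.95]), array([ 0.24,  0.64, -0.73])) [383.14   0.   255.48]
wrist (array([195.8 , 596.86, 372.98]), array([ 0.24, -0.09, -0.97])) [272.41   0.   251.58]
```

View pics/scene1.png

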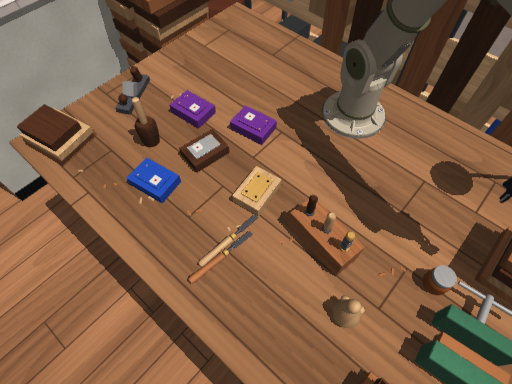

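View pics/side1.png

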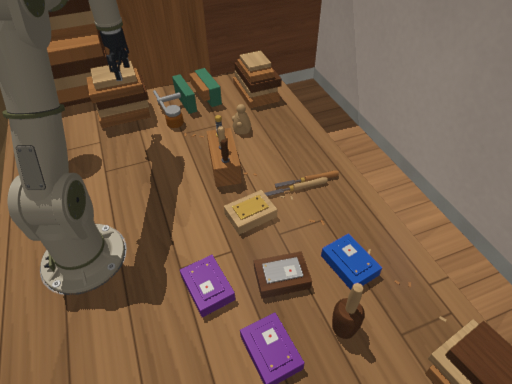

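The scene view shows the punch (brass cap, about (348,238)) in the near-right hole of the brown rack, with the dark and pale gouges at (311,205) and (329,222). The walnut blank is at (204,150) in scene and (283,274) in side. Next I'll get coarse positions from the depth.

```bash
python3 - <<'E'
from h import *
np.set_printoptions(precision=1,suppress=True)
p,d,c=load('scene1')
for n,(u,v) in dict(cap=(348,235),cap2=(348,238),gp=(329,215),gd=(311,198),racktop=(338,238),racktop2=(320,222),steel=(197,150),fig=(347,303)).items():
    print(n,at(c,u,v,d[v,u]))
p2,d2,c2=load('side1')
for n,(u,v) in dict(cap=(219,117),gd=(225,143),steel=(275,272),dot=(290,270),rt=(228,165)).items():
    print(n,at(c2,u,v,d2[v,u]))
# red dot
for P,C,b in((p,c,(180,130,230,172)),(p2,c2,(255,250,312,300))):
    x0,y0,x1,y1=b; s=P[y0:y1,x0:x1].astype(int); m=(s[...,2]>s[...,1]+60)&(s[...,2]>s[...,0]+60)
    ys,xs=np.nonzero(m); print('red',len(xs),xs.mean()+x0,ys.mean()+y0,onz(C,xs.mean()+x0,ys.mean()+y0,45.5))
# rack orientation: points with z~85 in scene near rack
vv,uu=np.mgrid[190:280,280:370]
K=np.linalg.inv(c['mtx']); pts=(K@np.stack([uu.ravel(),vv.ravel(),np.ones(uu.size)]))*d[190:280,280:370].ravel()
W=(c['R'].T@(pts-c['t'][:,None])).T
t=W[(abs(W[:,2]-85)<5)]
r=cv2.minAreaRect(t[:,:2].astype(np.float32)); print(len(t),t.mean(0),r); print(cv2.boxPoints(r))
E
```

```text
cap [527.5 289.3 165.8]
cap2 [534. 294. 165.]
gp [515.6 220.  171.2]
gd [504.6 152.7 169.3]
racktop [510.9 266.6  85.3]
racktop2 [504.7 199.4  86.6]
steel [ 540.7 -283.3   43.3]
fig [649.4 386.3 100.6]
cap [525.1 286.7 167.9]
gd [500.5 145.6 167.1]
steel [ 492.8 -283.1   46.9]
dot [ 532.8 -293.    47.6]
rt [499.  127.1  87.3]
red 4 197.0 146.75 [ 532.1 -292.    45.5]
red 5 290.0 270.0 [ 533.5 -291.9   45.5]
1699 [517.5 229.8  85. ] ((509.60760498046875, 224.3496856689453), (210.65621948242188, 91.61907196044922), 79.87397003173828)
[[446.  128.7]
 [536.2 112.6]
 [573.2 320. ]
 [483.  336.1]]
```

```bash
cat >> h.py <<'E'
def goal(pos,ydir):
    """print tool-axis row from measured pose to TCP pos, tool down with tool y along ydir"""
    o,p,M=obs(); y=np.array([*ydir,0.]);y/=np.linalg.norm(y);z=np.array([0,0,-1.]);x=np.cross(y,z)
    T=np.stack([x,y,z],1); print('row',np.round(M.T@(np.array(pos)-p),1),np.round(R.from_matrix(M.T@T).as_rotvec(),4),'t',o['t'])
E
python3 -c "
from h import *
goal((524,291,300),(.984,-.176))"
```

```text
row [-357.5 -143.6  -44.3] [-1.3000e-03  1.0000e-03  1.3231e+00] t 0.15
```

```bash
python3 -m pendant '-357 -144 -45 0 0 1.323;-357 -144 -45 0 0 1.323;-357 -144 -45 0 0 1.323;-357 -144 -45 0 0 1.323;-357 -144 -45 0 0 1.323;-357 -144 -45 0 0 1.323;-357 -144 -45 0 0 1.323;-357 -144 -45 0 0 1.323;-357 -144 -45 0 0 1.323;-357 -144 -45 0 0 1.323;-357 -144 -45 0 0 1.323;-357 -144 -45 0 0 1.323' && python3 -m pendant '0 0 0 0 0 0;0 0 0 0 0 0;0 0 0 0 0 0' && python3 - <<'E'
from h import *
goal((524,291,300),(.984,-.176))
snap('wrist','w2')
E
```

```text
t: 1.15
ee_pos: [524.4, 289.5, 301.1]
tool_rot: [0.0, 0.769, 0.639, -0.0]
wrist_force: [-0.2, 1.1, -0.6]
opening: 85.1
finger_force: 0.0
t: 1.4
ee_pos: [522.7, 292.1, 301.0]
tool_rot: [-0.0, 0.766, 0.643, -0.0]
wrist_force: [0.4, 0.0, 0.9]
opening: 85.4
finger_force: 0.0
row [-0.9  1.4  1. ] [-0.0007  0.0001  0.0039] t 1.4
```

View pics/w2.png

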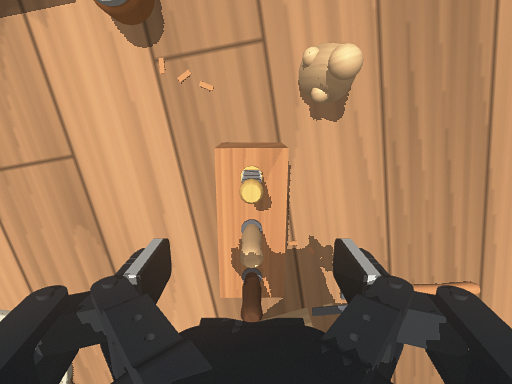

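The wrist view shows the brass cap at about (251,190), with the rack edges upright in the image, so the jaw line runs across the row. Next I'll measure cap height and position from this view, then shift the wrist for a second one.

```bash
cat > m.py <<'E'
from h import *
import sys
np.set_printoptions(precision=1,suppress=True)
def cap(fn,dep=None):
    p,d,c=load(fn)
    hsv=cv2.cvtColor(p,cv2.COLOR_BGR2HSV)
    uu,vv=np.meshgrid(np.arange(512),np.arange(384))
    Wd=(c['R'].T@(np.linalg.inv(c['mtx'])@np.stack([uu.ravel(),vv.ravel(),np.ones(uu.size)])*d.ravel()-c['t'][:,None])).T.reshape(384,512,3)
    m=((abs(Wd[...,2]-167)<5)&(np.hypot(Wd[...,0]-524,Wd[...,1]-291)<30)).astype(np.uint8)
    ys,xs=np.nonzero(m); (u,v),r=cv2.minEnclosingCircle(np.stack([xs,ys],1).astype(np.float32))
    print(fn,'cap px',xs.mean(),ys.mean(),(u,v),r,'n',len(xs),'mean depth pt',Wd[m>0].mean(0),'onz',onz(c,xs.mean(),ys.mean(),167))
    t=Wd[abs(Wd[...,2]-85)<3]; t=t[(np.hypot(t[:,0]-510,t[:,1]-224)<130)]
    print(' rack',t[:,2].mean(),cv2.minAreaRect(t[:,:2].astype(np.float32)))
    g=m=(abs(Wd[...,2]-118)<25)&(np.hypot(Wd[...,0]-524,Wd[...,1]-291)<30)
    return c,xs.mean(),ys.mean()
if __name__=='__main__':
    L=[cap(f) for f in sys.argv[1:]]
    if len(L)>1:
        A=np.zeros((3,3));b=np.zeros(3)
        for c,u,v in L:
            o,r=ray(c,u,v); r/=np.linalg.norm(r); P=np.eye(3)-np.outer(r,r); A+=P;b+=P@o
        print('tri',np.linalg.solve(A,b))
E
python3 m.py w2; python3 -m pendant '-80 0 0 0 0 0;-80 0 0 0 0 0;-80 0 0 0 0 0;-80 0 0 0 0 0;-80 0 0 0 0 0;-80 0 0 0 0 0'; python3 -c "
from h import *
snap('wrist','w3')"; python3 m.py w2 w3
```

```text
w2 cap px 250.97977528089888 191.80674157303372 (251.0, 191.75) 12.065028190612793 n 445 mean depth pt [522.8 293.1 166.1] onz [522.8 293.4 167. ]
 rack 84.97763290556983 ((510.5274658203125, 222.6697235107422), (210.5075225830078, 90.17927551269531), 80.13813018798828)
t: 1.95
ee_pos: [509.0, 214.0, 301.2]
tool_rot: [-0.0, 0.766, 0.643, 0.0]
wrist_force: [0.7, 1.1, 0.3]
opening: 85.5
finger_force: 0.0
w2 cap px 250.97977528089888 191.80674157303372 (251.0, 191.75) 12.065028190612793 n 445 mean depth pt [522.8 293.1 166.1] onz [522.8 293.4 167. ]
 rack 84.97763290556983 ((510.5274658203125, 222.6697235107422), (210.5075225830078, 90.17927551269531), 80.13813018798828)
w3 cap px 250.77935943060498 105.79893238434164 (251.0, 105.67308044433594) 13.70969295501709 n 562 mean depth pt [522.6 292.2 166.1] onz [522.6 292.2 167. ]
 rack 84.98590766687553 ((510.66070556640625, 223.05491638183594), (210.7504425048828, 90.31844329833984), 80.07794952392578)
tri [522.6 292.4 163.1]
```

```bash
python3 -c "
from h import *
goal((522.6,292.4,200),(.9851,-.1719));goal((522.6,292.4,133),(.9851,-.1719))"
```

```text
row [ 79.6  -0.2 101.1] [-0.0004 -0.0001 -0.0014] t 2.0
row [ 79.6  -0.2 168.1] [-0.0004 -0.0001 -0.0014] t 2.0
```

```bash
python3 -m pendant '40 0 0 0 0 0;80 0 0 0 0 0;80 0 40 0 0 0;80 0 80 0 0 0;80 0 100 0 0 0;80 0 120 0 0 0;80 0 140 0 0 0;80 0 155 0 0 0;80 0 168 0 0 0;80 0 168 0 0 0;80 0 168 0 0 0;80 0 168 0 0 0' && python3 -m pendant '0 0 0 0 0 0' - && python3 -c "
from h import *
goal((522.6,292.4,133),(.9851,-.1719))"
```

```text
t: 3.0
ee_pos: [523.7, 291.9, 134.0]
tool_rot: [0.0, 0.766, 0.642, 0.0]
wrist_force: [0.7, -0.4, 0.3]
opening: 85.3
finger_force: 0.0
t: 3.08
ee_pos: [524.1, 291.8, 134.4]
tool_rot: [0.0, 0.767, 0.642, 0.001]
wrist_force: [-0.3, -0.6, 0.3]
opening: 85.6
finger_force: 0.0
row [ 0.4 -1.5  1.4] [ 0.0013 -0.0013 -0.0037] t 3.0833
```

```bash
python3 -m pendant '0 -1 1 0 0 0;0 -1 1 0 0 0' 10 70 && python3 -m pendant '0 0 0 0 0 0;0 0 0 0 0 0;0 0 0 0 0 0;0 0 0 0 0 0;0 0 0 0 0 0;0 0 0 0 0 0;0 0 0 0 0 0;0 0 0 0 0 0;0 0 0 0 0 0;0 0 0 0 0 0'; python3 -c "
from h import *
o,p,M=obs();print(p,M,o['wrist_force'],o['opening'],o['finger_force'])"
```

```text
t: 3.25
ee_pos: [522.6, 291.6, 132.9]
tool_rot: [-0.0, 0.767, 0.642, 0.001]
wrist_force: [0.2, -0.3, -0.4]
opening: 63.6
finger_force: 0.0
t: 4.08
ee_pos: [522.6, 291.4, 132.5]
tool_rot: [-0.0, 0.767, 0.642, 0.0]
wrist_force: [-1.2, -0.7, 3.9]
opening: 19.2
finger_force: 68.2
[522.61197297 291.37525829 132.52352104] [[ 1.76035250e-01  9.84383831e-01  2.51953373e-04]
 [ 9.84383825e-01 -1.76035309e-01  2.34916822e-04]
 [ 2.75601011e-04  2.06665184e-04 -9.99999941e-01]] [-1.23275821 -0.67830462  3.85651016] 19.211502004197737 68.20937120821327
```

```bash
python3 -m pendant '0 0 -10 0 0 0;0 0 -25 0 0 0;0 0 -45 0 0 0;0 0 -70 0 0 0;0 0 -95 0 0 0;0 0 -120 0 0 0;0 0 -145 0 0 0;0 0 -170 0 0 0;0 0 -180 0 0 0;0 0 -180 0 0 0;0 0 -180 0 0 0;0 0 -180 0 0 0' && python3 - <<'E'
from h import *
o,p,M=obs();print(p,o['opening'],o['wrist_force'])
p,d,c=snap('side','s4'); a=cv2.resize(p[40:220,140:320],None,fx=3,fy=3,interpolation=cv2.INTER_CUBIC)
p,d,c=snap('scene','c4'); b=cv2.resize(p[130:310,270:450],None,fx=3,fy=3,interpolation=cv2.INTER_CUBIC)
cv2.imwrite('pics/v4.png',cv2.resize(np.hstack([a,b]),(800,400)))
print(snap('wrist','w4')[1].shape)
E
```

```text
t: 5.08
ee_pos: [521.8, 291.1, 310.1]
tool_rot: [-0.0, 0.767, 0.642, -0.002]
wrist_force: [-0.0, 0.4, -3.1]
opening: 19.4
finger_force: 68.1
[521.78863433 291.07655595 310.09318416] 19.37135659278985 [-0.00977429  0.36095247 -3.10297652]
(384, 512)
```

View pics/v4.png

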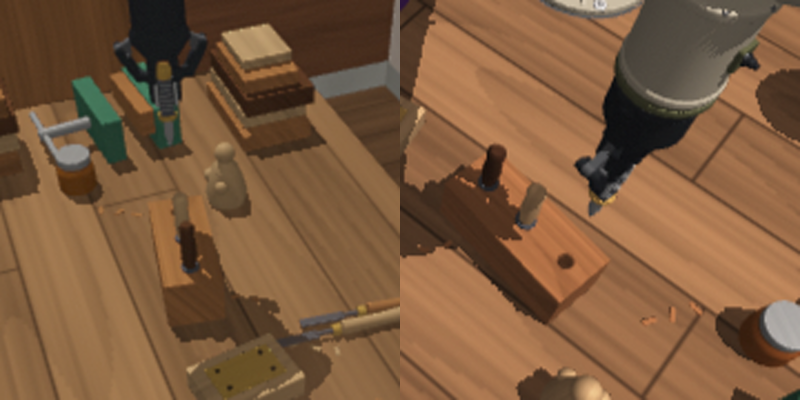

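```bash
python3 - <<'E'
from h import *
np.set_printoptions(precision=1,suppress=True)
p,d,c=load('scene1'); o,_,_=obs(); print(np.array(o['q']))
for u,v in((147,125),(148,135),(138,100),(154,180)): print(u,v,p[v,u],at(c,u,v,d[v,u]))
p,d,c=load('side1')
for u,v in((355,290),(347,315),(352,250)): print(u,v,at(c,u,v,d[v,u]))
# hole in scene view c4
p,d,c=load('c4'); g=cv2.cvtColor(p,cv2.COLOR_BGR2GRAY)[238:258,333:357]; print(g)
m=g<60; ys,xs=np.nonzero(m); print(len(xs),xs.mean()+333,ys.mean()+238,onz(c,xs.mean()+333,ys.mean()+238,85))
p,d,c=load('w4');hsv=cv2.cvtColor(p,cv2.COLOR_BGR2HSV)
goal((532.8,-292,305),(.375,-.927))
E
```

```text
[-0.9  0.3  0.4  1.4 -0.1  1.5 -0.6]
147 125 [33 50 84] [ 603.4 -450.2   95.9]
148 135 [20 30 50] [ 618.  -439.    66.3]
138 100 [105 147 190] [ 597.4 -459.7  198.3]
154 180 [129 139 221] [ 717.1 -297.3   43. ]
355 290 [ 593.6 -474.1  202.8]
347 315 [ 587.7 -481.4  102.9]
352 250 [ 724.  -297.7   44.9]
[[131 131 131 129 132 133 128 124 124 126 128 131 128 123 124 128 130 134
  139 137 127 129 128 119]
 [128 131 131 131 131 132 134 128 123 124 125 128 130 128 124 123 127 130
  134 139 135 126 128 128]
 [122 128 130 131 131 131 132 134 128 123 124 127 128 131 128 124 124 127
  129 134 139 136 125 128]
 [116 122 127 130 132 132 132 133 133 128 123 125 126 128 129 128 125 124
  127 130 134 138 135 127]
 [116 117 122 128 131 132 131 132 131 133 129 122 124 126 129 131 130 124
  123 127 130 134 139 136]
 [124 116 116 123 128 131 132 133 132 131 127 118 112 120 126 128 131 129
  124 124 128 129 135 138]
 [127 119 111 115 123 129 131 131 122 108  84  76  79 104 115 125 129 131
  129 124 123 126 129 134]
 [129 125 117 111 117 122 128 129  90  77  63  52  55  72  97 124 126 128
  132 129 123 1
[... 609 characters left out ...]
128 129]
 [128 127 125 126 129 130 122 116 116 113 117 120 125 130 135 134 135 134
  132 129 122 122 126 127]
 [130 129 128 126 126 127 126 119 115 116 116 117 120 126 131 135 134 134
  133 131 128 122 123 123]
 [133 130 128 127 126 127 126 120 117 115 116 117 116 120 127 130 135 134
  133 134 132 127 113  90]
 [136 133 129 128 127 126 124 121 118 117 117 116 116 117 121 127 130 134
  133 134 131 111  87  80]
 [135 135 133 129 128 128 126 121 115 118 118 116 117 116 118 121 126 130
  135 132 112  86  80  83]
 [108 136 136 132 128 128 127 124 115 115 119 118 117 118 119 118 121 126
  128 112  84  80  81  83]]
28 344.0 247.5 [523.3 295.3  85. ]
row [-572.1  113.3    6.4] [-0.  0.  1.] t 5.2333
```

View pics/w4.png

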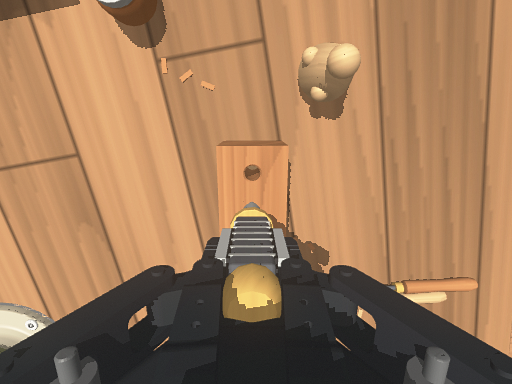

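The wrist camera sees the held punch (cap at (252,295), nose tip at about (252,207)) and the empty hole at (253,172). I'll measure the hole, then move above the dot.

```bash
python3 - <<'E'
from h import *
p,d,c=load('w4'); g=cv2.cvtColor(p,cv2.COLOR_BGR2GRAY)[155:190,235:270]
m=(g<95).astype(np.uint8); cs,_=cv2.findContours(m,0,2); k=max(cs,key=cv2.contourArea); (u,v),(a,b),_=cv2.fitEllipse(k); print(u+235,v+155,a,b,onz(c,u+235,v+155,85))
E
R='-572 113 0 0 0 1'; python3 -m pendant '-572 113 0 0 0 1;-572 113 0 0 0 1;-572 113 0 0 0 1;-572 113 0 0 0 1;-572 113 0 0 0 1;-572 113 0 0 0 1;-572 113 0 0 0 1;-572 113 0 0 0 1;-572 113 0 0 0 1;-572 113 0 0 0 1;-572 113 0 0 0 1;-572 113 0 0 0 1'; python3 -c "
from h import *
goal((532.8,-292,305),(.375,-.927))"
```

```text
250.40152549743652 171.5138759613037 9.735283851623535 15.067296028137207 [520.97377844 294.64373928  85.        ]
t: 6.23
ee_pos: [531.0, -210.3, 311.7]
tool_rot: [-0.0, 0.981, 0.196, -0.0]
wrist_force: [1.7, -0.5, -2.7]
opening: 19.5
finger_force: 68.4
row [-29.8  76.1   6.7] [-0.0006  0.0004  0.0101] t 6.2333
```

```bash
python3 -m pendant '-30 76 0 0 0 0.01;-30 76 0 0 0 0.01;-30 76 0 0 0 .01;-30 76 40 0 0 .01;-30 76 80 0 0 .01;-30 76 107 0 0 .01;-30 76 112 0 0 .01;-30 76 112 0 0 .01;-30 76 112 0 0 .01;-30 76 112 0 0 .01' && python3 - <<'E'
from h import *
goal((532.8,-292,200),(.375,-.927))
a=snap('wrist','w5')[0][100:300,150:350]; b=snap('side','s5')[0][190:310,230:350]
cv2.imwrite('pics/v5.png',np.hstack([cv2.resize(a,(400,400),interpolation=2),cv2.resize(b,(400,400),interpolation=2)]))
E
```

```text
t: 7.07
ee_pos: [534.0, -291.1, 202.7]
tool_rot: [0.001, 0.982, 0.191, 0.001]
wrist_force: [0.2, -0.2, -2.2]
opening: 19.6
finger_force: 68.9
row [-1.4  0.4  2.7] [ 0.0027 -0.0022 -0.0006] t 7.0667
```

View pics/v5.png

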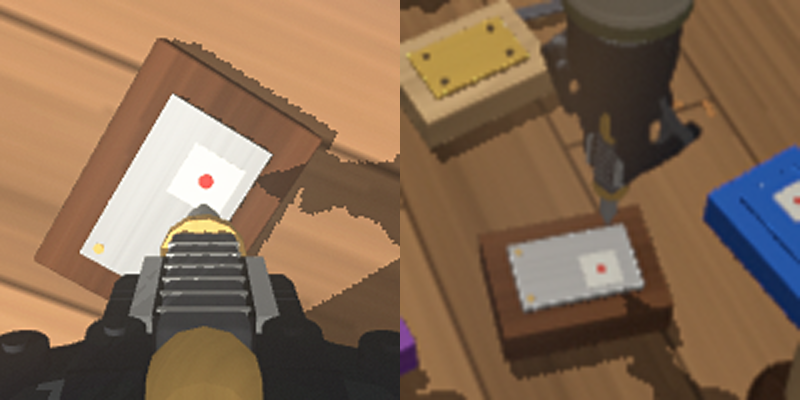

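The wrist crop shows the dot at (206,182) (full image (253,191)) and the punch's tip at about (204,206) (full (252,203)). The side crop shows the punch upright above the blank.

```bash
cat > dot.py <<'E'
from h import *
np.set_printoptions(precision=2,suppress=True)
def dot(P,b):
    x0,y0,x1,y1=b; s=P[y0:y1,x0:x1].astype(int); w=np.clip(np.minimum(s[...,2]-s[...,1],s[...,2]-s[...,0])-40,0,None)
    w=w*(s[...,2]>150)
    n,l,st,ce=cv2.connectedComponentsWithStats((w>20).astype(np.uint8)); k=1+st[1:,4].argmax(); w=w*(l==k)
    ys,xs=np.mgrid[y0:y1,x0:x1]; return (w*xs).sum()/w.sum(),(w*ys).sum()/w.sum(),st[k]
def run(fn,b):
    p,d,c=load(fn); u,v,s=dot(p,b); print(fn,u,v,s,'plane',onz(c,u,v,45.5),'depth',at(c,u,v,d[int(v+.5),int(u+.5)])); return c,u,v
def tri(L):
    A=np.zeros((3,3));b=np.zeros(3)
    for c,u,v in L:
        o,r=ray(c,u,v); r/=np.linalg.norm(r); P=np.eye(3)-np.outer(r,r); A+=P;b+=P@o
    return np.linalg.solve(A,b)
E
python3 - <<'E'
from dot import *
L=[run('w5',(235,170,275,200)),run('side1',(283,263,298,277)),run('scene1',(190,140,205,153))]
print('tri',tri(L), tri(L[:2]))
o,P,M=obs(); print('tcp',P, M[:,2])
p,d,c=load('w5')
uu,vv=np.meshgrid(np.arange(512),np.arange(384))
W=(c['R'].T@(np.linalg.inv(c['mtx'])@np.stack([uu.ravel(),vv.ravel(),np.ones(uu.size)])*d.ravel()-c['t'][:,None])).T
T=((W-P)@M).reshape(384,512,3)  # tool coords
near=(np.hypot(T[...,0],T[...,1])<25)&(T[...,2]>-60)&(T[...,2]<150)
for v in range(185,345,6):
    r=np.nonzero(near[v,200:305])[0]+200
    m=r[abs(T[v,r,1])<13]
    if len(m): print(v,m.min(),m.max(),T[v,m,:].mean(0), T[v,m[len(m)//2]])
E
```

```text
w5 252.5872832369942 190.22635838150288 [14 17  8  7 43] plane [ 532.72 -293.82   45.5 ] depth [ 532.71 -293.83   45.44]
side1 289.9013452914798 270.0986547085202 [6 6 3 3 5] plane [ 533.09 -292.03   45.5 ] depth [ 532.48 -293.1    47.47]
scene1 196.9871244635193 146.77682403433477 [6 6 3 2 4] plane [ 532.19 -291.94   45.5 ] depth [ 532.34 -291.7    45.84]
tri [ 532.64 -292.69   45.85] [ 532.82 -293.36   47.38]
tcp [ 533.91 -290.97  202.52] [ 0. -0. -1.]
203 248 254 [ 7.91  0.28 77.84] [ 8.78  0.28 75.01]
209 242 260 [14.68  0.34 43.19] [15.2   0.34 41.61]
215 234 268 [11.24  0.34 41.73] [11.44  0.34 41.2 ]
221 231 271 [11.1   0.17 31.73] [11.65  0.36 30.27]
227 230 271 [10.65  0.01 23.57] [11.46  0.37 21.58]
233 226 275 [11.32  0.11 13.68] [11.32  0.38 13.67]
239 224 276 [11.51 -0.09  5.86] [11.52  0.39  5.83]
245 223 277 [11.52 -0.07 -0.84] [12.16 -0.06 -2.15]
251 221 279 [11.32 -0.04 -6.52] [11.97 -0.03 -7.78]
257 220 280 [ 11.18  -0.   -11.81] [ 10.85  -0.01 -11.2 ]
263 219 281 [ 10.83   0.02 -16.3 ] [ 12.22   0.03 -18.76]
269 217 283 [ 10.85  -0.02 -21.05] [ 13.33   0.06 -25.24]
275 215 284 [ 10.8   -0.25 -25.33] [ 13.3    0.08 -29.35]
281 215 285 [ 10.97   0.1  -29.62] [ 12.53   0.1  -32.03]
287 209 290 [ 11.78  -0.   -34.55] [ 11.05   0.1  -33.46]
293 207 292 [ 11.12   0.02 -37.04] [  9.32   0.1  -34.5 ]
299 205 293 [  9.95  -0.11 -38.68] [  7.15  -0.25 -34.88]
305 204 294 [  8.5   -0.08 -39.87] [  4.25  -0.27 -34.32]
311 203 296 [  7.18   0.07 -41.18] [  2.28   0.09 -35.02]
317 201 297 [  5.68  -0.   -42.21] [ -1.49   0.08 -33.53]
323 200 298 [ 12.54  -0.04 -52.96] [ 11.12  -0.1  -51.3 ]
329 208 299 [ 11.63   0.8  -54.23] [ 10.93   1.05 -53.45]
335 219 284 [ 11.33   0.62 -56.12] [ 10.86   0.76 -55.6 ]
341 219 284 [ 11.17   0.63 -58.05] [ 11.87   0.76 -58.78]
```

```bash
python3 -m pendant '0 0 0 0 0 0;0 0 0 0 0 0;0 0 0 0 0 0' && python3 -c "
from h import *
goal((531.3,-293.4,170),(.375,-.927))"
```

```text
t: 7.42
ee_pos: [533.2, -290.4, 200.8]
tool_rot: [0.0, 0.982, 0.191, 0.0]
wrist_force: [-0.1, -0.5, -2.2]
opening: 19.3
finger_force: 68.9
row [-2.9  2.1 30.8] [ 0.0005 -0.0006 -0.0005] t 7.4167
```

```bash
python3 -m pendant '-1 1 10 0 0 0;-3 2 20 0 0 0;-3 2 26 0 0 0;-3 2 30 0 0 0;-3 2 30 0 0 0;-3 2 30 0 0 0;-3 2 30 0 0 0;-3 2 30 0 0 0' && python3 - <<'E'
from dot import *
goal((531.3,-293.4,170),(.375,-.927))
w=snap('wrist','w6')[0]; run('w6',(235,170,275,215))
a=w[150:250,200:300]; b=snap('side','s6')[0][220:300,250:330]
cv2.imwrite('pics/v6.png',np.hstack([cv2.resize(a,(400,400),interpolation=2),cv2.resize(b,(400,400),interpolation=2)]))
E
```

```text
t: 8.08
ee_pos: [531.2, -293.4, 170.7]
tool_rot: [0.0, 0.982, 0.191, 0.0]
wrist_force: [1.0, -0.5, -1.9]
opening: 19.5
finger_force: 69.1
row [0.1 0.  0.7] [ 0. -0. -0.] t 8.0833
w6 251.84468216416374 195.1226085167661 [13 21  8  9 52] plane [ 532.53 -293.85   45.5 ] depth [ 532.59 -293.83   45.71]
```

View pics/v6.png

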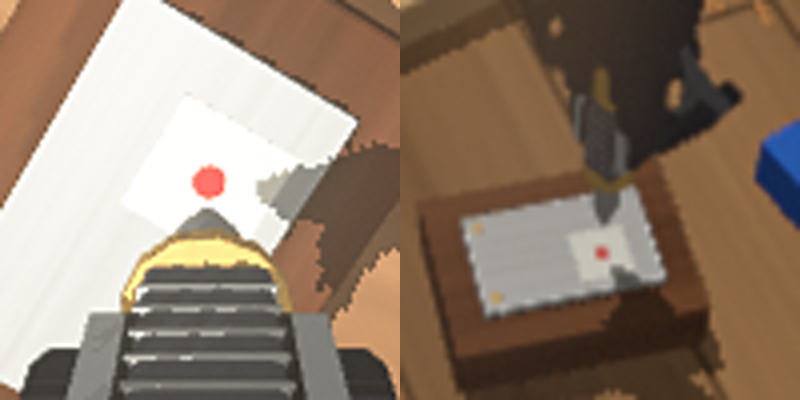

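Punch axis is about 1 mm from the dot in both views. Now I'll approach in small steps, watching force.

```bash
f(){ grep -E 'ee_pos|wrist_force' | tr '\n' ' '; echo; }
python3 -m pendant '0 0 3 0 0 0;0 0 6 0 0 0;0 0 7 0 0 0;0 0 7 0 0 0;0 0 7 0 0 0' | f
python3 -m pendant '0 0 1 0 0 0;0 0 1 0 0 0;0 0 1 0 0 0' | f
python3 -m pendant '0 0 1 0 0 0;0 0 1 0 0 0;0 0 1 0 0 0' | f
python3 -m pendant '0 0 1 0 0 0;0 0 1 0 0 0;0 0 1 0 0 0' | f
python3 -m pendant '0 0 1 0 0 0;0 0 1 0 0 0;0 0 1 0 0 0' | f
```

```text
ee_pos: [530.9, -293.2, 163.1] wrist_force: [-0.7, -0.4, -2.7] 
ee_pos: [530.9, -293.3, 162.3] wrist_force: [0.1, -0.2, -1.3] 
ee_pos: [530.9, -293.2, 161.2] wrist_force: [-0.4, 0.0, -3.2] 
ee_pos: [530.9, -293.2, 160.2] wrist_force: [0.1, -0.0, -2.5] 
ee_pos: [530.9, -293.2, 159.2] wrist_force: [0.1, 0.9, -1.5]
```

```bash
f(){ grep -E 'ee_pos|wrist_force' | tr '\n' ' '; echo; }
python3 -m pendant '0 0 1 0 0 0;0 0 1 0 0 0;0 0 1 0 0 0' | f
python3 -m pendant '0 0 1 0 0 0;0 0 1 0 0 0;0 0 1 0 0 0' | f
python3 -m pendant '0 0 1 0 0 0;0 0 1 0 0 0;0 0 1 0 0 0' | f
python3 -m pendant '0 0 1 0 0 0;0 0 1 0 0 0;0 0 1 0 0 0' | f
```

```text
ee_pos: [530.9, -293.3, 158.2] wrist_force: [0.5, -0.2, -2.8] 
ee_pos: [530.9, -293.3, 157.2] wrist_force: [-1.1, -0.4, -3.2] 
ee_pos: [530.9, -293.3, 156.2] wrist_force: [1.0, -0.2, -2.6] 
ee_pos: [530.9, -293.3, 155.2] wrist_force: [-0.4, -0.2, -1.6]
```

```bash
f(){ grep -E 'ee_pos|wrist_force' | tr '\n' ' '; echo; }
python3 -m pendant '0 0 1 0 0 0;0 0 1 0 0 0;0 0 1 0 0 0' | f
python3 -m pendant '0 0 1 0 0 0;0 0 1 0 0 0;0 0 1 0 0 0' | f
python3 -m pendant '0 0 1 0 0 0;0 0 1 0 0 0;0 0 1 0 0 0' | f
python3 -m pendant '0 0 1 0 0 0;0 0 1 0 0 0;0 0 1 0 0 0' | f
```

```text
ee_pos: [530.9, -293.2, 154.2] wrist_force: [0.6, -0.1, -2.6] 
ee_pos: [530.9, -293.3, 153.2] wrist_force: [0.3, -0.7, -2.6] 
ee_pos: [530.9, -293.3, 152.2] wrist_force: [0.5, 0.6, -1.8] 
ee_pos: [530.9, -293.3, 151.2] wrist_force: [-0.5, -0.0, -2.5]
```

```bash
f(){ grep -E 'ee_pos|wrist_force' | tr '\n' ' '; echo; }
python3 -m pendant '0 0 1 0 0 0;0 0 1 0 0 0;0 0 1 0 0 0' | f
python3 -m pendant '0 0 1 0 0 0;0 0 1 0 0 0;0 0 1 0 0 0' | f
python3 -m pendant '0 0 1 0 0 0;0 0 1 0 0 0;0 0 1 0 0 0' | f
python3 - <<'E'
from dot import *
w=snap('wrist','w7')[0]
a=w[150:250,200:300]; b=snap('side','s7')[0][220:300,250:330]
cv2.imwrite('pics/v7.png',np.hstack([cv2.resize(a,(400,400),interpolation=2),cv2.resize(b,(400,400),interpolation=2)]))
E
```

```text
ee_pos: [530.9, -293.2, 150.2] wrist_force: [0.6, 0.4, -2.8] 
ee_pos: [530.9, -293.3, 149.2] wrist_force: [-0.6, 0.2, -2.0] 
ee_pos: [530.9, -293.3, 148.2] wrist_force: [0.3, 0.6, -2.4]
```

View pics/v7.png

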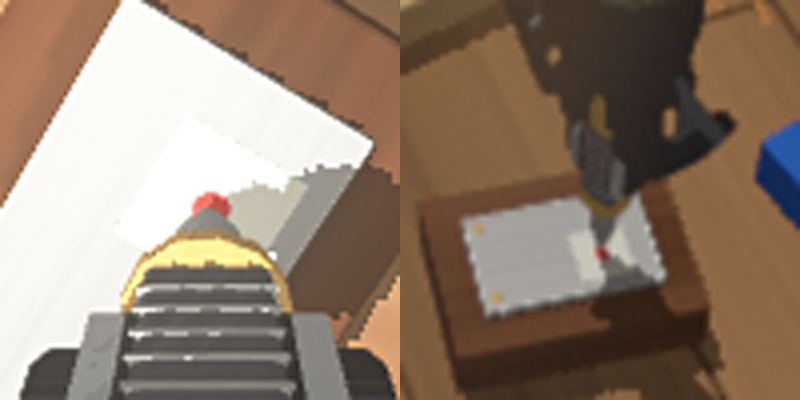

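In the wrist view the point sits at the dot's centre column (209 vs 211). In the side view it runs into the dot at (601,253). Aligned, so I'll continue down.

```bash
f(){ grep -E 'ee_pos|wrist_force' | tr '\n' ' '; echo; }
python3 -m pendant '0 0 1 0 0 0;0 0 1 0 0 0;0 0 1 0 0 0' | f
python3 -m pendant '0 0 1 0 0 0;0 0 1 0 0 0;0 0 1 0 0 0' | f
python3 -m pendant '0 0 1 0 0 0;0 0 1 0 0 0;0 0 1 0 0 0' | f
python3 -m pendant '0 0 1 0 0 0;0 0 1 0 0 0;0 0 1 0 0 0' | f
```

```text
ee_pos: [530.9, -293.3, 147.2] wrist_force: [0.1, 0.6, -3.2] 
ee_pos: [530.9, -293.3, 146.2] wrist_force: [0.5, -0.3, -2.1] 
ee_pos: [530.9, -293.3, 145.2] wrist_force: [0.1, 0.7, -2.5] 
ee_pos: [530.9, -293.2, 144.2] wrist_force: [0.6, -0.7, -2.4]
```

```bash
f(){ grep -E 'ee_pos|wrist_force' | tr '\n' ' '; echo; }
python3 -m pendant '0 0 1 0 0 0;0 0 1 0 0 0;0 0 1 0 0 0' | f
python3 -m pendant '0 0 1 0 0 0;0 0 1 0 0 0;0 0 1 0 0 0' | f
python3 -m pendant '0 0 1 0 0 0;0 0 1 0 0 0;0 0 1 0 0 0' | f
```

```text
ee_pos: [531.0, -293.4, 143.4] wrist_force: [1.0, 0.1, -2.3] 
ee_pos: [531.1, -293.4, 142.5] wrist_force: [-0.5, 0.3, -0.9] 
ee_pos: [531.1, -293.4, 141.5] wrist_force: [-0.0, -0.3, 1.9]
```

```bash
f(){ grep -E 'ee_pos|wrist_force' | tr '\n' ' '; echo; }
python3 -m pendant '0 0 1 0 0 0;0 0 1 0 0 0;0 0 1 0 0 0' | f
python3 -m pendant '0 0 .7 0 0 0;0 0 .7 0 0 0;0 0 .7 0 0 0' | f
```

```text
ee_pos: [531.1, -293.4, 140.5] wrist_force: [-0.4, -0.7, 3.6] 
ee_pos: [531.1, -293.4, 139.8] wrist_force: [-0.6, 0.3, 4.4]
```

```bash
f(){ grep -E 'ee_pos|wrist_force' | tr '\n' ' '; echo; }
python3 -m pendant '0 0 .5 0 0 0;0 0 .5 0 0 0' | f
python3 -m pendant '0 0 .5 0 0 0;0 0 .5 0 0 0' | f
```

```text
ee_pos: [531.1, -293.4, 139.2] wrist_force: [0.5, -0.9, 5.0] 
ee_pos: [531.1, -293.4, 138.8] wrist_force: [-1.1, 0.7, 2.1]
```

```bash
f(){ grep -E 'ee_pos|wrist_force' | tr '\n' ' '; echo; }
python3 -m pendant '0 0 0 0 0 0' | f
python3 -m pendant '0 0 0 0 0 0' | f
python3 -m pendant '0 0 .4 0 0 0;0 0 .4 0 0 0' | f
python3 -m pendant '0 0 0 0 0 0' | f
```

```text
ee_pos: [530.9, -293.3, 138.5] wrist_force: [-0.0, -0.0, 2.1] 
ee_pos: [531.0, -293.3, 138.4] wrist_force: [0.2, -0.4, 3.6] 
ee_pos: [531.0, -293.2, 138.1] wrist_force: [0.4, -0.1, 2.8] 
ee_pos: [531.0, -293.3, 138.2] wrist_force: [0.2, 0.6, 3.2]
```

Force fell from about +5.5 to +2.7 N while pressing on, so the hammer has snapped. Now lifting straight up.

```bash
python3 -m pendant '0 0 -5 0 0 0;0 0 -12 0 0 0;0 0 -30 0 0 0;0 0 -60 0 0 0;0 0 -90 0 0 0;0 0 -120 0 0 0;0 0 -150 0 0 0;0 0 -174 0 0 0;0 0 -174 0 0 0;0 0 -174 0 0 0;0 0 -174 0 0 0' && python3 - <<'E'
from dot import *
goal((522.6,291.4,312),(.9844,-.176))
snap('wrist','w8'); run('w8',(200,100,300,260)) 
E
```

```text
t: 16.37
ee_pos: [530.5, -292.8, 311.0]
tool_rot: [-0.001, 0.982, 0.191, -0.001]
wrist_force: [-0.9, -0.6, -2.7]
opening: 19.5
finger_force: 69.4
row [ 211.4 -544.7   -0.4] [-0.    0.   -1.01] t 16.3667
w8 252.7910514541387 168.19015659955258 [50 66  6  5 22] plane [ 532.7  -293.98   45.5 ] depth [ 532.53 -294.05   44.42]
```

Blank unmoved. Returning to the rack.

```bash
python3 -m pendant '211 -545 0 0 0 -1.01;211 -545 0 0 0 -1.01;211 -545 0 0 0 -1.01;211 -545 0 0 0 -1.01;211 -545 0 0 0 -1.01;211 -545 0 0 0 -1.01;211 -545 0 0 0 -1.01;211 -545 0 0 0 -1.01;211 -545 0 0 0 -1.01;211 -545 0 0 0 -1.01;211 -545 0 0 0 -1.01;211 -545 0 0 0 -1.01' >/dev/null; python3 -m pendant '211 -545 0 0 0 0' >/dev/null; python3 -c "
from h import *
goal((522.6,291.4,312),(.9844,-.176))"
```

```text
row [62.8 23.3 -6. ] [-0.0042  0.0066  0.0035] t 17.5
```

```bash
python3 -m pendant '0 0 0 0 0 0;0 0 0 0 0 0;0 0 0 0 0 0' >/dev/null; python3 -c "
from h import *
goal((522.6,291.4,312),(.9844,-.176))"
```

```text
row [68.5 23.3 -1.3] [-0.0016  0.0021  0.0005] t 17.75
```

```bash
python3 -m pendant '35 12 -1 0 0 0;68.5 23.3 -1 0 0 0;68.5 23.3 -1 0 0 0;68.5 23.3 -1 0 0 0;68.5 23.3 -1 0 0 0;68.5 23.3 -1 0 0 0;68.5 23.3 -1 0 0 0;68.5 23.3 -1 0 0 0' >/dev/null; python3 - <<'E'
from h import *
goal((522.6,291.4,312),(.9844,-.176))
p,d,c=snap('wrist','w9'); o,P,M=obs()
# punch axis offset in tool frame, hole position
uu,vv=np.meshgrid(np.arange(512),np.arange(384))
W=(c['R'].T@(np.linalg.inv(c['mtx'])@np.stack([uu.ravel(),vv.ravel(),np.ones(uu.size)])*d.ravel()-c['t'][:,None])).T
T=((W-P)@M).reshape(384,512,3)
for v in (209,227,233,251,263,299,311): print(v,np.round(T[v,252],2))
g=cv2.cvtColor(p,cv2.COLOR_BGR2GRAY); m=(g[155:195,235:270]<85).astype(np.uint8)
cs,_=cv2.findContours(m,0,2); k=max(cs,key=cv2.contourArea); x,y,w,h=cv2.boundingRect(k); print(x+235,y+155,w,h,onz(c,x+235+(w-1)/2,y+155+(h-1)/2,85))
W=W.reshape(384,512,3); t=W[(abs(W[...,2]-85)<3)]; t=t[np.hypot(t[:,0]-510,t[:,1]-224)<130]; 
print(cv2.minAreaRect(t[:,:2].astype(np.float32)))
cv2.imwrite('pics/v9.png',cv2.resize(p[130:330,170:340],(680,600)[::1],interpolation=2))
E
```

```text
row [ 0.7 -0.9  1.8] [ 0.0005 -0.0007 -0.0017] t 18.4167
209 [14.22  0.92 42.02]
227 [10.1   0.87 22.88]
233 [10.64  0.85 13.34]
251 [10.51  0.8  -6.53]
263 [ 11.42   0.77 -18.76]
299 [  6.05   0.73 -34.45]
311 [  0.82   0.73 -34.17]
243 170 4 7 [515.3505964  293.47012179  85.        ]
((518.0369873046875, 266.0022277832031), (122.65631866455078, 89.97508239746094), 80.08515167236328)
```

View pics/v9.png

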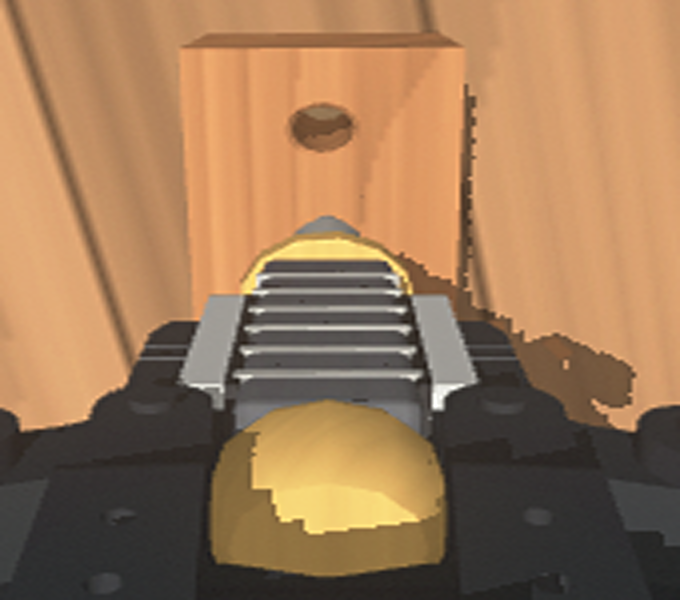

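Hole at crop (322,127) (full image (250.5,172)), punch upright in hand. I'll lower to just above the hole, then in stages.

```bash
python3 -m pendant '0.7 -0.9 35 0 0 0;0.7 -0.9 70 0 0 0;0.7 -0.9 95 0 0 0;0.7 -0.9 108 0 0 0;0.7 -0.9 108 0 0 0;0.7 -0.9 108 0 0 0;0.7 -0.9 108 0 0 0;0.7 -0.9 108 0 0 0' >/dev/null; python3 - <<'E'
from h import *
goal((522.6,291.4,134),(.9844,-.176))
a=snap('scene','c10')[0][200:270,310:380]; b=snap('side','s10')[0][90:190,180:280]
cv2.imwrite('pics/v10.png',np.hstack([cv2.resize(a,(400,400),interpolation=2),cv2.resize(b,(400,400),interpolation=2)]))
E
```

```text
row [-1.7 -0.6 73.2] [ 0.0022 -0.0023 -0.0002] t 19.1333
```

View pics/v10.png

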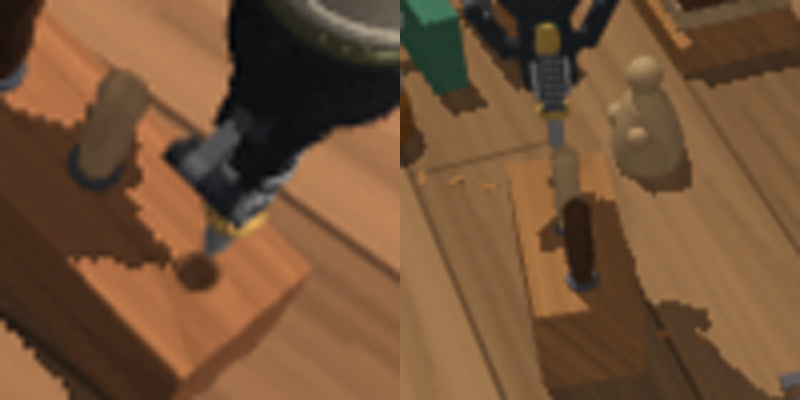

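The scene crop shows the nose at (210,252) with its axis running straight into the hole at (197,270). I'll descend in stages.

```bash
f(){ grep -E 'ee_pos|wrist_force' | tr '\n' ' '; echo; }
python3 -m pendant '-1 -0.5 8 0 0 0;-1 -0.5 14 0 0 0;-1 -0.5 20 0 0 0;-1 -0.5 20 0 0 0;-1 -0.5 20 0 0 0' | f
python3 -c "
from h import *
goal((522.6,291.4,134),(.9844,-.176))"
python3 -m pendant '0 0 4 0 0 0;0 0 8 0 0 0;0 0 8 0 0 0;0 0 8 0 0 0' | f
```

```text
ee_pos: [521.3, 291.4, 184.3] wrist_force: [0.5, 0.6, -2.7] 
row [ 0.3  1.4 50.3] [-0.0012  0.0012  0.    ] t 19.65
ee_pos: [521.5, 291.5, 176.8] wrist_force: [0.4, 0.6, -2.2]
```

```bash
f(){ grep -E 'ee_pos|wrist_force' | tr '\n' ' '; echo; }
python3 -m pendant '0 1 0 0 0 0;0 1 4 0 0 0;0 1 8 0 0 0;0 1 8 0 0 0;0 1 8 0 0 0' | f
python3 -m pendant '0 0 4 0 0 0;0 0 8 0 0 0;0 0 12 0 0 0;0 0 12 0 0 0;0 0 12 0 0 0' | f
python3 -m pendant '0 0 4 0 0 0;0 0 8 0 0 0;0 0 12 0 0 0;0 0 12 0 0 0;0 0 12 0 0 0' | f
python3 -c "
from h import *
goal((522.6,291.4,132.5),(.9844,-.176))"
```

```text
ee_pos: [522.4, 291.3, 168.7] wrist_force: [0.0, 0.2, -3.6] 
ee_pos: [522.4, 291.3, 156.7] wrist_force: [0.8, -0.2, -2.2] 
ee_pos: [522.4, 291.2, 144.7] wrist_force: [1.3, -0.3, -1.7] 
row [ 0.2  0.1 12.2] [-0.0007  0.0007 -0.0001] t 21.2333
```

```bash
f(){ grep -E 'ee_pos|wrist_force' | tr '\n' ' '; echo; }
python3 -m pendant '0 0 4 0 0 0;0 0 8 0 0 0;0 0 10 0 0 0;0 0 10 0 0 0;0 0 10 0 0 0' | f
python3 -m pendant '0 0 1 0 0 0;0 0 1 0 0 0;0 0 1 0 0 0' | f
python3 -m pendant '0 0 1 0 0 0;0 0 1 0 0 0;0 0 1 0 0 0' | f
```

```text
ee_pos: [522.5, 291.3, 134.9] wrist_force: [-0.4, 0.3, -2.8] 
ee_pos: [522.7, 291.4, 134.2] wrist_force: [-0.5, 0.6, -2.2] 
ee_pos: [522.6, 291.4, 133.1] wrist_force: [-1.1, -0.2, -1.7]
```

```bash
python3 -m pendant '0 0 0.5 0 0 0;0 0 0.5 0 0 0;0 0 0.5 0 0 0;0 0 0.5 0 0 0;0 0 0.5 0 0 0;0 0 .5 0 0 0;0 0 .5 0 0 0;0 0 .5 0 0 0;0 0 .5 0 0 0;0 0 .5 0 0 0' 85 && python3 -m pendant '0 0 -20 0 0 0;0 0 -50 0 0 0;0 0 -80 0 0 0;0 0 -110 0 0 0;0 0 -140 0 0 0;0 0 -168 0 0 0;0 0 -168 0 0 0;0 0 -168 0 0 0;0 0 -168 0 0 0' && python3 -m pendant '0 0 0 0 0 0;0 0 0 0 0 0;0 0 0 0 0 0' >/dev/null; python3 -c "
from h import *
snap('wrist','w11');snap('side','s11')
from dot import *
run('s11',(283,263,298,277))"; python3 m.py w11 w2
```

```text
t: 22.98
ee_pos: [522.7, 291.4, 132.7]
tool_rot: [-0.0, 0.767, 0.642, -0.0]
wrist_force: [0.2, 0.0, -0.0]
opening: 85.2
finger_force: 0.0
t: 23.73
ee_pos: [522.5, 291.4, 300.0]
tool_rot: [-0.0, 0.767, 0.642, -0.0]
wrist_force: [-0.0, 0.1, -1.1]
opening: 84.7
finger_force: 0.0
s11 289.90625 270.0982142857143 [6 6 3 3 5] plane [ 533.1  -292.04   45.5 ] depth [ 532.33 -293.39   48.  ]
w11 cap px 252.00444444444443 190.88888888888889 (252.0154571533203, 190.88143920898438) 12.118670463562012 n 450 mean depth pt [523.4 293.2 166.1] onz [523.5 293.4 167. ]
 rack 84.95709166830943 ((510.5097351074219, 222.80743408203125), (210.6543426513672, 90.18778991699219), 80.10010528564453)
w2 cap px 250.97977528089888 191.80674157303372 (251.0, 191.75) 12.065028190612793 n 445 mean depth pt [522.8 293.1 166.1] onz [522.8 293.4 167. ]
 rack 84.97763290556983 ((510.5274658203125, 222.6697235107422), (210.5075225830078, 90.17927551269531), 80.13813018798828)
tri [532.2 343.8 361.7]
```

View pics/w11.png

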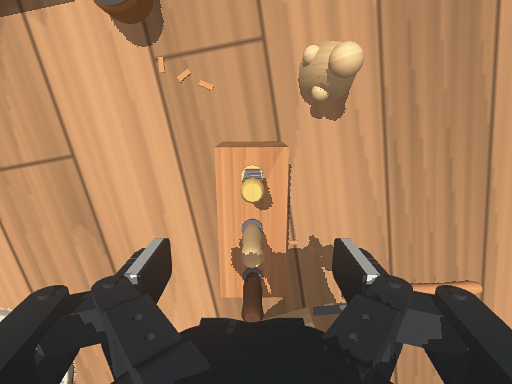

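The punch stands back in its hole (cap at (252,190), within 1 mm of where it started and at the same height). The blank is unmoved and the gripper is clear.

```bash
python3 -c "
from rig import manip
print(manip.sign_off())"
```

```text
the job is handed in; nothing more can be done
None
```

The punch was pressed on the red dot until the force dropped as its spring snapped, then put back upright in its own hole and released; the blank did not measurably move, and the job is handed in (no verdict was returned).

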